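# Jack a suspension arm to ride height and hold it

### The job

Set the small lever jack flat on the bench with its saddle centred under the suspension arm's lift pad, the round pad at the arm's free tip directly below the upright stud. Pump the jack's handle: press it fully down a first time to settle the bushes, let it rise all the way back up, then press it fully down again and finish while still holding it down, so that the jack alone carries the arm raised. Do not touch the suspension arm or its fixture with the robot, and leave the other things on the bench where they are.

Things in the scene. Friction and masses are not known exactly. Their poses are not given: they have to be found in the camera images.
- jack: Loose lever jack, about 0.75 kg. Origin: on its underside, below the middle of its grip block; x points to the saddle end, z up. Base plate 270 mm long (140 mm behind to 130 mm ahead of the origin), 75 mm wide, 10 mm thick. The handle slopes up backwards from the block to a pad over the rear of the base. It hangs nearly level when held by the block, and stands firmly by itself while pumped.
- jack_grip (a point): Point in the jack's grip block, on its centre line, 60 mm above the jack's underside; axes as the jack's. The upright aluminium block is 44 mm long (x), 36 mm wide (y; grip it across this) and reaches from 10 to 95 mm above the underside. The 14 mm thick handle leaves its rear face on the centre line.
- saddle_top (a point): Centre of the top of the jack's saddle, a steel disc 40 mm across, 100 mm ahead of the grip block's centre along the jack's x. 62 mm above the jack's underside when the handle is up; rises 38 mm in proportion as the handle goes fully down.
- handle_pad (a point): Centre of the top of the rubber pad (46 mm long, 42 wide) at the handle's end: press here from above. It turns about a pin along the jack's y at the grip block's centre, 65 mm up, and lies 120 mm out along the handle and 9 mm above its axis. Handle up: 0.4 rad above level (pad 107 mm behind the block's centre, 120 mm up); fully down: 0.2 rad below level (119 mm behind, 50 mm up).
- pump_handle (a joint): Angle of the pump handle: 0 up (at rest), 0.6 rad fully down on its stop. A spring and the load bring it back up when let go. Pressing at the pad takes about 4 N unloaded, about 8 to 12 N with the suspension arm on the saddle.
- fixture: Grey fixture (base plate 170 x 240 mm, bolted down) with a suspension arm (dark steel, A-shaped, about 2 kg) hinged on it. Origin: on the bench below the lift pad; x points to the hinge line, 220 mm off and 130 mm up, z up. Drooped, the arm's free tip (54 mm across) spans 78 to 116 mm up, with a 14 mm thick stud up to 150 mm. A jack has free way in under the tip along +x.
- lift_pad (a point): Centre of the underside of the lift pad, a round rubber disc 36 mm across under the arm's free tip, directly below the upright stud. 78 mm above the bench when the arm droops, about 100 mm when the jack is fully up. Axes as the arm's (x from the free tip towards the hinge, z up).
- oil_filter: Bystander: upright white can 72 mm across, 95 mm tall, beside the suspension arm. Origin under its centre.
- bearing: Bystander: steel ring 64 mm across, 18 mm tall, lying flat. Origin under its centre.
- socket: Bystander: upright steel cylinder 28 mm across, 38 mm tall, beside the jack. Origin under its centre.
- grease_jar: Bystander: jar 70 mm across, 70 mm tall. Origin under its centre.
- wrench: Bystander: steel wrench lying flat.
- parts_box: Bystander: closed cardboard box 100 x 140 mm, 70 mm tall. Origin under its centre.
- pulley: Bystander: aluminium pulley 80 mm across, 34 mm tall. Origin under its centre.

How it is judged:
By the outcome, as a careful person would: the job done as asked, in the order asked, and still so for the second after the job is handed in, while the arm keeps its last pose, push and grip.
It also fails if it takes over 64 s, if anything falls off the work surface, if the arm or the gripper's body presses on something with over 40 N, if the wrist force passes 120 N, or if a joint passes its speed limit or range.

### The arm

A 6-joint arm with a two-finger parallel gripper is mounted at the origin on the work surface. World frame = base frame: x ahead of the robot, y to its left, z up, the work surface at z = 0. Lengths are in m, angles in rad, forces in N, time in s.
With the tool pointing down it reaches from about 0.35 to 0.85 m from the base axis. Payload 8.1 kg.
Tool frame: the origin (TCP) lies where the fingers leave the gripper's body, on its centre line; the fingertips stand 73 mm ahead of it and the grasp point (between the pads) lies 54 mm ahead of it; z points along the fingers, y is the direction in which the jaws open and shut (so a half turn about z gives the same grasp; the last joint's range is limited). The gripper opens to 85 mm and grips with 20 to 120 N. Pads are 22 mm wide; open, the fingers measure 114 mm over their backs; the gripper's body (76 mm by 85 mm) begins 54 mm behind the grasp point. The pads swing forward as they close: fully open they stand 13 mm farther back than shut.
Start: joints at [1.222, 0.13, 1.488, -0, 1.523, -0.085], TCP at [0.156, 0.579, 0.304] pointing down, gripper open.
Joint ranges: [-2.96, 2.96], [-0.89, 2.26], [0.02, 2.5], [-1.34, 4.48], [0, 2.73], [-2.66, 2.66]. Speed limits (rad/s): [2.39, 2.39, 2.79, 3.14, 3.14, 3.14].

### API

Orientations are given as a unit quaternion [x, y, z, w].
In Python, from bench import * gives the robot as it stands.
- The arm moves only by the tool apply_moves, never from a script. Its argument "increments" is a list of rows, each a list of 3 entries, a list of its own where there are three numbers: the shift along the tool's x, y, z in m, then the turn, a rotation vector about the tool's x, y, z in rad, then the finger opening in m, from 0 to 0.0854. In form: [[[x, y, z], [ax, ay, az], fingers], ...]. A call has 1 to 10 rows; each row shifts and turns the commanded pose from where the row before left it, along the tool's axes as they then stand; what a row does not reach is not made up. A row lasts 1/8 s, in which the tool goes at most 62.5 mm and 10.7 degrees, less where a joint would pass 70% of its speed; a pose out of reach is approached as far as the arm can. A call with a gripper value outside its range is refused whole. The fingers move at their own pace and stop on an object; "grip_force" is the grip in N (left out, the last holds). Time passes only in rows, so rows that do not move let the fingers close. It gives the time, the measured TCP pose, the force and the opening at its end, in the units of the state.
- read_state(): the state, without advancing time (a new reading comes with each control period).
- grab_frame(name): name is "side" or "top" or "wrist"; returns the picture (420x560x3 uint8, red, green, blue); there is no depth.
- camera_params(name): a dict with "fx", "fy", "cx", "cy" (pixels), "cam_to_world" (4x4, takes a point from camera to world coordinates); the wrist camera has in their place "mount" (4x4, takes a point from camera to tool coordinates, whose origin is the TCP and whose axes are the flange's). Camera axes: x right, y up, looking along -z (the intrinsics and any distortion apply to the point x, -y, -z); pixel columns grow to the right and rows downward; lengths in m; the calibration is good to about 2 mm. A picture is of the moment at which its call begins: read the wrist's pose just before it. camera_params takes no time and is no camera call.
- hand_in(): hands the job in, once; it reports no verdict.
The state is a dict: "time_s": time; "joint_pos": joint angles; "joint_velocities": joint speeds; "joint_torque": joint torques, N m; "tcp_pos": TCP position; "eef_rot": TCP orientation; "ft_force": force on the tool from outside, world axes, zero at the start; "moment": the same for the moment, N m; "opening": finger opening in m.
Only numpy, scipy, OpenCV 4.12 (cv2) and the standard library are available. Lean on these libraries where they do the work, as an engineer would, in place of code of your own. Each camera call takes 0.05 s, during which the arm holds its last target. There are 200 camera calls.

## Working session

There is one attempt and no reset: what is moved stays moved. The work goes in short steps, Python scripts to look and compute and a tool call to move; the robot and the scene stay as the last step left them, time stands still between calls to the robot, and variables do not carry over. Pictures are saved under pics/ and viewed, about 8 in all and at most 12, crops included, and the job is handed in when it is done.

Besides the shell and the picture viewer there is one more tool, called after "Request:" by a JSON object that holds its "name" and its "arguments", one argument or row to a line. apply_moves: Moves the arm, as the interface text tells. Its arguments: {"type":"object","properties":{"increments":{"type":"array"},"grip_force":{"type":"number"}},"required":["increments"]}

```bash
mkdir -p pics; ls; python3 - <<'E'
from bench import *
import cv2
s=read_state(); print(s)
for n in ("top","side","wrist"):
    p=camera_params(n); print(n,p)
    cv2.imwrite(f"pics/{n}0.png",grab_frame(n)[:,:,::-1])
E
```

```text
pics
{'time_s': 0.0, 'joint_pos': array([ 1.22162125e+00,  1.31148215e-01,  1.48932919e+00, -8.79259179e-06,
        1.52301536e+00, -8.53796027e-02]), 'joint_velocities': array([-0.00045627,  0.00321177,  0.00038275,  0.0015655 , -0.00125   ,
        0.00020713]), 'joint_torque': array([-3.52562629e-04, -5.69413805e+01, -5.00544655e+01, -1.36702374e-04,
        1.48719270e-02, -6.67389054e-05]), 'tcp_pos': array([0.1562663 , 0.57883865, 0.30282465]), 'eef_rot': array([ 1.31515358e-01,  9.91313678e-01, -9.28664457e-04, -2.00517336e-04]), 'ft_force': array([-0.24179397, -0.11317762,  0.53901136]), 'moment': array([0.00642784, 0.05133496, 0.02144961]), 'opening': 0.08540766360213367}
top {'fx': 417.10615152854837, 'fy': 417.10615152854837, 'cx': 274.44399461949604, 'cy': 210.09639062192397, 'cam_to_world': array([[-1.34152035e-02,  9.91507129e-01, -1.29358592e-01,
         3.69844436e-01],
       [-9.99909996e-01, -1.33255717e-02,  1.55843364e-03,
         3.13928070e-02],
       [-1.78579129e-04,  1.29367856e-01,  9.91596655e-01,
         1.25930052e+00],
       [ 0.00000000e+00,  0.0
[... 186 characters left out ...]
([[ 0.88581119,  0.2763601 , -0.37277826, -0.03989018],
       [-0.46377334,  0.49970496, -0.73157996, -1.01859017],
       [-0.01590037,  0.82092634,  0.57081269,  0.91218441],
       [ 0.        ,  0.        ,  0.        ,  1.        ]])}
wrist {'fx': 352.5105591822682, 'fy': 352.5105591822682, 'cx': 279.21126382934506, 'cy': 210.52351959988994, 'mount': array([[ 2.17305285e-04,  9.63558010e-01,  2.67499373e-01,
         6.82723443e-02],
       [ 9.99999736e-01, -2.40646893e-05, -7.25674612e-04,
        -1.16793625e-04],
       [-6.92792295e-04,  2.67499460e-01, -9.63557761e-01,
        -6.95648073e-02],
       [ 0.00000000e+00,  0.00000000e+00,  0.00000000e+00,
         1.00000000e+00]])}
```

View pics/top0.png

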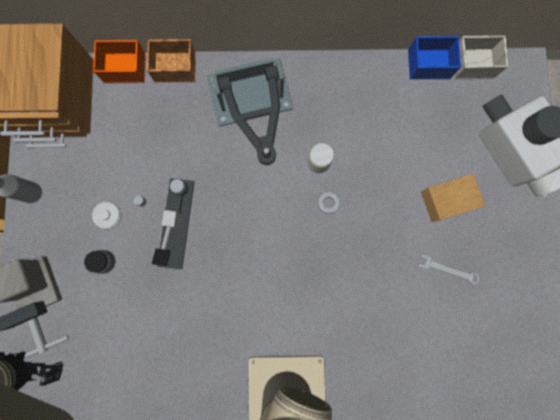

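View pics/side0.png

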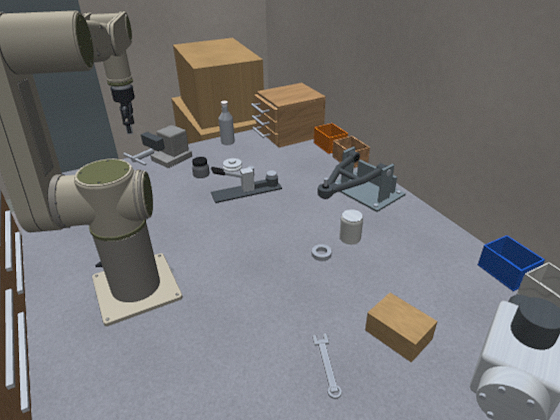

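The top view shows the jack (block ~(169,218), saddle ~(178,186)), the lift stud at ~(266,152), the filter at (321,156) and the socket at (139,201). I'll zoom in to get precise pixels.

```bash
python3 - <<'E'
import cv2
t=cv2.imread("pics/top0.png")
a=cv2.resize(t[165:281,125:215],None,fx=5,fy=5,interpolation=cv2.INTER_CUBIC)[:580]
b=cv2.resize(t[50:175,200:270+30],None,fx=4.64,fy=4.64,interpolation=cv2.INTER_CUBIC)[:580,:]
b=b[:, :350+114]
o=cv2.hconcat([a[:,:450],b[:580]][:2])
o=o[:600]; print(a.shape,b.shape,o.shape)
cv2.imwrite("pics/crop.png",cv2.resize(o,None,fx=0.875,fy=0.875) if o.shape[1]>800 else o)
E
```

```text
(580, 450, 3) (580, 464, 3) (580, 914, 3)
```

View pics/crop.png

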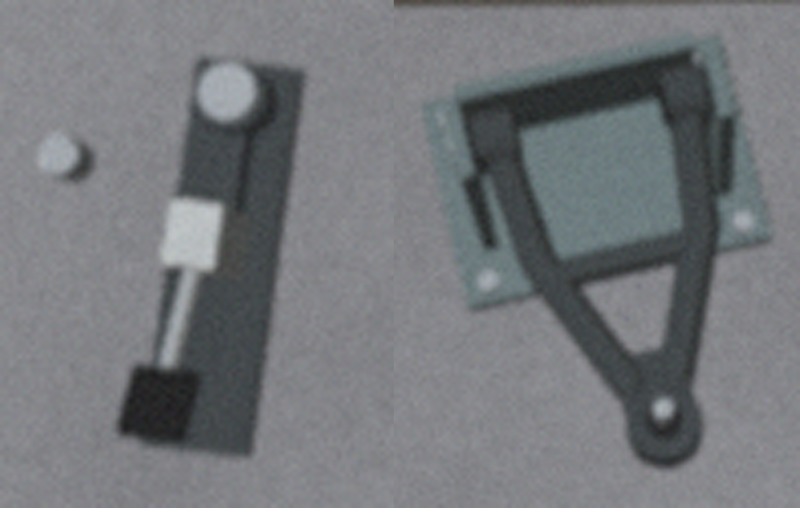

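Crop: saddle (228,93), block top (193,234), pad (160,403), base corners (200,58),(305,72),(250,455). On the fixture: stud top (663,406), tip (665,428), plate corners (424,102),(715,38),(770,240),(473,308).

```bash
cat > h.py <<'E'
import numpy as np
from bench import *
from scipy.spatial.transform import Rotation as R
def ray(p,u,v,z,T=None):
    T=p["cam_to_world"] if T is None else T
    d=T[:3,:3]@np.array([(u-p["cx"])/p["fx"],-(v-p["cy"])/p["fy"],-1]); o=T[:3,3]
    return o+d*(z-o[2])/d[2]
def proj(p,X,T=None):
    T=p["cam_to_world"] if T is None else T
    c=T[:3,:3].T@(np.asarray(X)-T[:3,3]); return np.array([p["cx"]+p["fx"]*c[0]/-c[2],p["cy"]-p["fy"]*c[1]/-c[2]])
def wristT(p,s):
    T=np.eye(4);T[:3,:3]=R.from_quat(s["eef_rot"]).as_matrix();T[:3,3]=s["tcp_pos"];return T@p["mount"]
E
python3 - <<'E'
from h import *
np.set_printoptions(precision=4,suppress=True)
p=camera_params("top")
L=lambda u,v,z:ray(p,125+u/4.375,165+v/4.375,z)
F=lambda u,v,z:ray(p,200+(u-393.75)/4.06,50+v/4.06,z)
sad=L(228,93,.062);blk=L(193,234,.095);pad=L(160,403,.12);c=[L(*q,.01) for q in((200,58),(305,72),(250,455))]
print("sad",sad,"blk",blk,"pad",pad)
ang=lambda a,b:np.arctan2(*(b-a)[[1,0]])
print("d",np.linalg.norm((sad-blk)[:2]),np.linalg.norm((blk-pad)[:2]),"yaw",ang(blk,sad),ang(pad,sad),ang(pad,blk))
print("base",c,np.linalg.norm(c[0]-c[1]),np.linalg.norm(c[1]-c[2]),ang(c[2],c[1]))
st=F(663,406,.15);tip=F(665,428,.116);print("stud",st,"tip",tip)
k=[F(*q,.01) for q in((424,102),(715,38),(770,240),(473,308))]
print("plate",k,ang(k[3],k[0]),ang(k[2],k[1]),ang(k[0],k[1])+np.pi/2,ang(k[3],k[2])+np.pi/2, np.linalg.norm(k[0]-k[1]),np.linalg.norm(k[0]-k[3]))
m=sum(k)/4;print(m,"yaw from tip",ang(tip,m))
print("filter",ray(p,321,153,.095),"socket",ray(p,139,200.5,.038),"bearing",ray(p,329,203,.018))
E
```

```text
sad [0.6    0.3124 0.062 ] blk [0.502  0.3256 0.095 ] pad [0.3939 0.3377 0.12  ]
d 0.0988945315356138 0.1087573467129507 yaw -0.13360448411055198 -0.1221587249531874 -0.11175098014650597
base [array([0.635 , 0.3446, 0.01  ]), array([0.6241, 0.2712, 0.01  ]), array([0.3603, 0.3055, 0.01  ])] 0.07414285672796735 0.26600361366256825 -0.12929090476154176
stud [0.6805 0.0496 0.15  ] tip [0.6743 0.049  0.116 ]
plate [array([0.9649, 0.2349, 0.01  ]), array([1.0145, 0.0081, 0.01  ]), array([ 0.8497, -0.0317,  0.01  ]), array([0.7986, 0.1963, 0.01  ])] 0.22844367941704224 0.23701543755162774 0.2151201726579004 0.22027505481851062 0.23215909763112588 0.17071356893144748
[0.9069 0.1019 0.01  ] yaw from tip 0.22377572137894847
filter [ 0.685  -0.1061  0.095 ] socket [0.5632 0.4302 0.038 ] bearing [ 0.5511 -0.1349  0.018 ]
```

Request:
{"name": "apply_moves", "arguments": {
  "increments": [
    [[-0.045,-0.017,0.006],[0,0,0],0.0854],
    [[-0.045,-0.017,0.006],[0,0,0],0.0854],
    [[-0.045,-0.017,0.006],[0,0,0],0.0854],
    [[-0.045,-0.017,0.006],[0,0,0],0.0854],
    [[-0.045,-0.017,0.006],[0,0,0],0.0854],
    [[-0.045,-0.017,0.006],[0,0,0],0.0854],
    [[-0.045,-0.017,0.006],[0,0,0],0.0854],
    [[-0.045,-0.017,0.006],[0,0,0],0.0854],
    [[-0.04,-0.018,0.002],[0,0,0],0.0854],
    [[0,0,0],[0,0,-0.139],0.0854]
  ]
}}

```text
time_s: 1.4
tcp_pos: [0.5044, 0.3237, 0.253]
eef_rot: [0.063, 0.998, -0.001, -0.0]
ft_force: [-0.9, 0.8, -0.2]
opening: 0.0855
```

Request:
{"name": "apply_moves", "arguments": {
  "increments": [
    [[0,0,0],[0,0,0],0.0854],
    [[0,0,0],[0,0,0],0.0854]
  ]
}}

```text
time_s: 1.65
tcp_pos: [0.502, 0.3266, 0.2537]
eef_rot: [0.063, 0.998, -0.0, -0.0]
ft_force: [0.7, 0.2, 0.3]
opening: 0.0854
```

```bash
python3 - <<'E'
from h import *
import cv2
s=read_state();I=grab_frame("wrist");p=camera_params("wrist");T=wristT(p,s)
print(s["tcp_pos"],s["eef_rot"],s["time_s"]);x=R.from_quat(s["eef_rot"]).as_matrix();print(x)
cv2.imwrite("pics/w1.png",I[:,:,::-1])
for n,X in dict(blk=(.502,.3256,.095),sad=(.6,.3124,.062),pad=(.3939,.3377,.12),corner=(.635,.3446,.01)).items():print(n,proj(p,X,T))
np.savez("w1.npz",T=T)
E
```

```text
[0.50202901 0.32658715 0.25373164] [ 6.34852550e-02  9.97982760e-01 -5.82098981e-05 -1.73339682e-04] 1.65
[[-9.91939185e-01  1.26714360e-01 -3.53370970e-04]
 [ 1.26714400e-01  9.91939238e-01 -9.41759216e-05]
 [ 3.38589089e-04 -1.38193977e-04 -9.99999933e-01]]
blk [277.60644437 217.69529134]
sad [277.06254804 319.08149958]
pad [273.9988664   32.90837887]
corner [313.50560447 316.75918533]
```

View pics/w1.png

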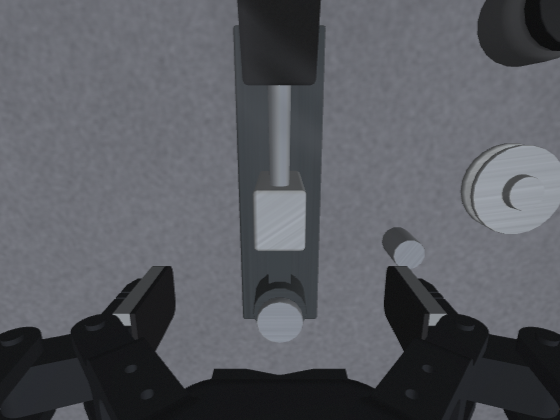

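The wrist view shows the block top at (280,220) and the saddle at (280,321), with the jack aligned to the tool. The block is about 2 mm ahead. I'll descend and grip.

Request:
{"name": "apply_moves", "arguments": {
  "increments": [
    [[-0.002,0,0.025],[0,0,0],0.0854],
    [[0,0,0.03],[0,0,0],0.0854],
    [[0,0,0.03],[0,0,0],0.0854],
    [[0,0,0.03],[0,0,0],0.0854],
    [[0,0,0.024],[0,0,0],0.0854],
    [[0,0,0],[0,0,0],0.0854],
    [[0,0,0],[0,0,0],0.03],
    [[0,0,0],[0,0,0],0.03],
    [[0,0,0],[0,0,0],0.03],
    [[0,0,0],[0,0,0],0.03]
  ],
  "grip_force": 60
}}

```text
time_s: 2.95
tcp_pos: [0.5052, 0.3263, 0.1164]
eef_rot: [0.062, 0.998, 0.0, 0.001]
ft_force: [0.1, -1.9, 5.4]
opening: 0.0357
```

Request:
{"name": "apply_moves", "arguments": {
  "increments": [
    [[0,0,0],[0,0,0],0.03],
    [[0,0,0],[0,0,0],0.03],
    [[0,0,0],[0,0,0],0.03],
    [[0,0,0],[0,0,0],0.03]
  ]
}}

```text
time_s: 3.45
tcp_pos: [0.5052, 0.3263, 0.1164]
eef_rot: [0.062, 0.998, 0.0, 0.001]
ft_force: [-1.7, -2.5, 4.8]
opening: 0.0349
```

Request:
{"name": "apply_moves", "arguments": {
  "increments": [
    [[0,0,-0.02],[0,0,0],0.03],
    [[0,0,-0.03],[0,0,0],0.03],
    [[0.004,-0.042,0],[0,0,0],0.03],
    [[0.004,-0.042,0],[0,0,0],0.03],
    [[0.004,-0.042,0],[0,0,0],0.03],
    [[0.004,-0.042,0],[0,0,0],0.03],
    [[0.004,-0.042,0],[0,0,0],0.03],
    [[0.004,-0.042,0],[0,0,0],0.03],
    [[0.003,-0.042,0],[0,0,0],0.03],
    [[0.003,-0.042,0],[0,0,0],0.03]
  ]
}}

```text
time_s: 4.7
tcp_pos: [0.432, -0.0048, 0.1654]
eef_rot: [0.062, 0.998, 0.0, -0.0]
ft_force: [1.2, -0.7, -7.1]
opening: 0.0354
```

Request:
{"name": "apply_moves", "arguments": {
  "increments": [
    [[0,0,0],[0,0,-0.117],0.03],
    [[0,0,0],[0,0,-0.116],0.03],
    [[0,0,0],[0,0,-0.116],0.03],
    [[0,0,0],[0,0,0],0.03],
    [[0,0,0],[0,0,0],0.03],
    [[0,0,0],[0,0,0],0.03]
  ]
}}

```text
time_s: 5.45
tcp_pos: [0.4327, -0.0036, 0.165]
eef_rot: [-0.111, 0.994, 0.0, -0.0]
ft_force: [-0.1, 0.1, -7.2]
opening: 0.0356
```

```bash
python3 - <<'E'
from h import *
import cv2
s=read_state();p=camera_params("wrist");T=wristT(p,s);I=grab_frame("wrist")
M=R.from_quat(s["eef_rot"]).as_matrix();print(s["tcp_pos"],M,s["ft_force"],s["opening"])
t=camera_params("top");J=grab_frame("top");S=grab_frame("side")
a=cv2.resize(J[120:270,200:340],None,fx=4,fy=4,interpolation=cv2.INTER_CUBIC)
b=S[140:260,220:350]; b=cv2.resize(b,None,fx=1.82,fy=1.82,interpolation=cv2.INTER_CUBIC)
w=cv2.resize(I,(238,179))
o=np.zeros((600,800,3),np.uint8);o[:,:560]=a;o[:218,562:562+b.shape[1]]=b[:218];o[230:409,562:800]=w
cv2.imwrite("pics/c2.png",o[:,:,::-1])
np.savez("w2.npz",T=T)
E
```

```text
[ 0.43273406 -0.00356808  0.16495774] [[-9.75269183e-01 -2.21020377e-01 -1.15198523e-04]
 [-2.21020378e-01  9.75269190e-01 -4.60218667e-06]
 [ 1.13366747e-04  2.09728502e-05 -9.99999993e-01]] [-0.13336168  0.06131588 -7.19753149] 0.03559334417880682
```

View pics/c2.png

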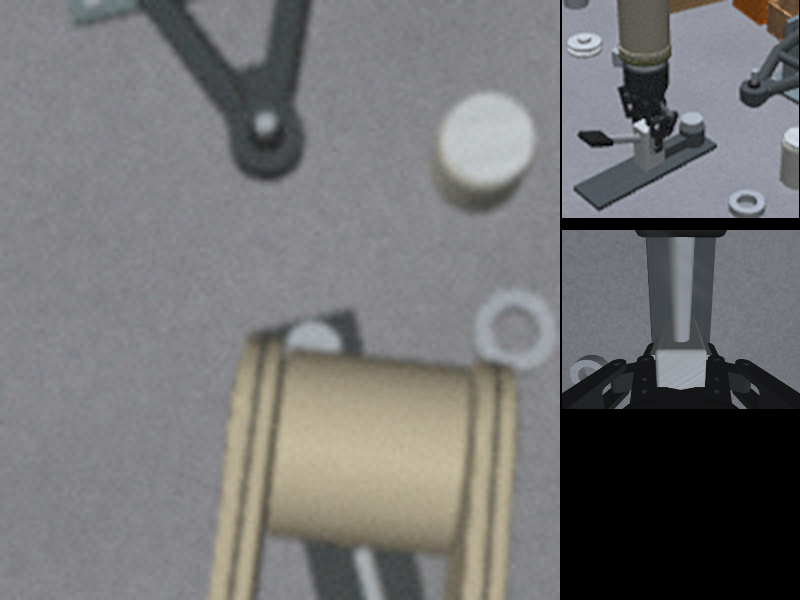

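Top view: stud top at (266.3,150.5), jack held level behind it. Side view: stud top ~(326,180.7), saddle top ~(291.4,205.9). Cross-checking these with calibration.

```bash
python3 - <<'E'
from h import *
import cv2
np.set_printoptions(precision=4,suppress=True)
t=camera_params("top");s=camera_params("side")
print("stud top",ray(t,266.2,150.5,.15),"side",ray(s,326,180.7,.15))
print("tip top",ray(t,266.8,155.5,.116))
print("saddle top",ray(t,278.7,204.5,.1106),"side",ray(s,291.4,205.9,.1106),"tcp-based",[.4327+.0975,-.0036+.0221])
print("exp saddle px",proj(t,(.5302,.0185,.1106)),proj(s,(.5302,.0185,.1106)))
S=grab_frame("side")
a=cv2.resize(S[165:235,265:358],None,fx=8.5,fy=8.5,interpolation=cv2.INTER_CUBIC)
cv2.imwrite("pics/s3.png",a[:,:,::-1]);print(a.shape)
E
```

```text
stud top [0.6791 0.05   0.15  ] side [0.6755 0.0367 0.15  ]
tip top [0.6741 0.049  0.116 ]
saddle top [0.5352 0.0175 0.1106] side [0.5277 0.0113 0.1106] tcp-based [0.5302, 0.018500000000000003]
exp saddle px [278.3804 206.2985] [291.0221 204.6107]
(595, 790, 3)
```

View pics/s3.png

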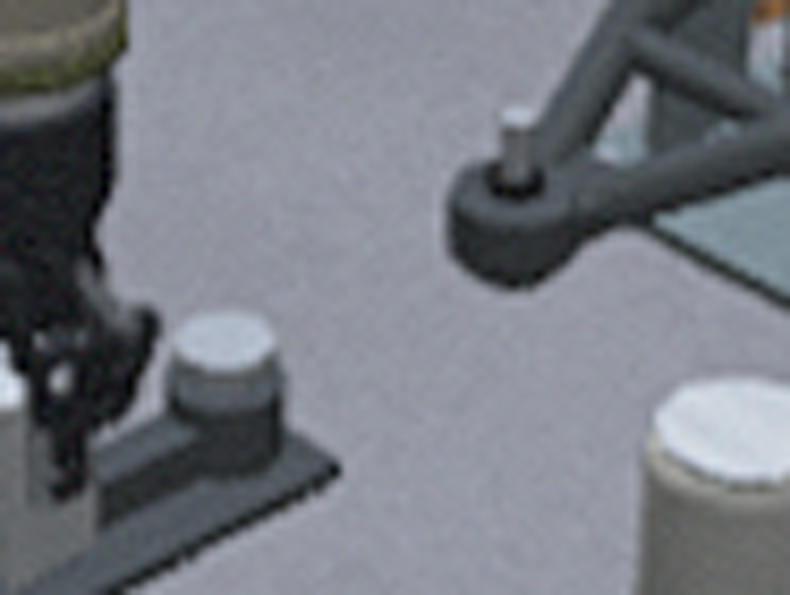

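The sharper side view gives stud top (325.9,178.7) and saddle (291.7,205.1). The saddle agrees with the TCP-based expectation to about 1 mm.

```bash
python3 - <<'E'
from h import *
from scipy.optimize import least_squares as ls
np.set_printoptions(precision=4,suppress=True)
t=camera_params("top");s=camera_params("side")
print("side stud",ray(s,325.9,178.65,.15),"tip",ray(s,325.7,187.4,.116),"saddle",ray(s,291.7,205.1,.1106))
r=ls(lambda X:np.r_[proj(t,X)-(266.2,150.5),proj(s,X)-(325.9,178.65)],[.68,.05,.15]);print("3D stud",r.x,r.fun)
E
```

```text
side stud [0.6826 0.0483 0.15  ] tip [0.6823 0.0464 0.116 ] saddle [0.5308 0.0149 0.1106]
3D stud [0.6806 0.0494 0.1494] [ 0.2218 -0.491  -0.6554  0.1542]
```

Request:
{"name": "apply_moves", "arguments": {
  "increments": [
    [[0,-0.0025,0.02],[0,0,0],0.03],
    [[0,0,0.022],[0,0,0],0.03],
    [[0,0,0],[0,0,0],0.03],
    [[-0.026,0,0],[0,0,0],0.03],
    [[-0.03,0,0],[0,0,0],0.03],
    [[-0.03,0,0],[0,0,0],0.03],
    [[-0.03,0,0],[0,0,0],0.03],
    [[-0.02,0,0],[0,0,0],0.03],
    [[-0.015,0,0],[0,0,0],0.03],
    [[0,0,0],[0,0,0],0.03]
  ]
}}

```text
time_s: 6.9
tcp_pos: [0.5819, 0.0277, 0.124]
eef_rot: [-0.112, 0.994, -0.0, 0.001]
ft_force: [-0.1, -0.1, -6.7]
opening: 0.035
```

Request:
{"name": "apply_moves", "arguments": {
  "increments": [
    [[0,0,0],[0,0,0],0.03],
    [[0,0,0],[0,0,0],0.03]
  ]
}}

```text
time_s: 7.15
tcp_pos: [0.5801, 0.0274, 0.123]
eef_rot: [-0.112, 0.994, -0.0, -0.0]
ft_force: [0.2, 0.3, -7.6]
opening: 0.0351
```

```bash
python3 - <<'E'
from h import *
import cv2
np.set_printoptions(precision=4,suppress=True)
st=read_state();print(st["tcp_pos"],st["eef_rot"],st["ft_force"])
t=camera_params("top");s=camera_params("side");S=grab_frame("side");J=grab_frame("top")
a=cv2.resize(S[165:235,285:350],None,fx=8,fy=8,interpolation=cv2.INTER_CUBIC)
b=cv2.resize(J[130:200,250:285],None,fx=8,fy=8,interpolation=cv2.INTER_CUBIC)
cv2.imwrite("pics/s4.png",np.hstack([a,b])[:,:,::-1])
z=.062+st["tcp_pos"][2]-.1164
M=R.from_quat(st["eef_rot"]).as_matrix();sd=st["tcp_pos"]-.1*M[:,0];sd[2]=z
print("sad",sd,"in crop",(proj(s,sd)-(285,165))*8)
for dy in(-.02,.02):print((proj(s,sd+dy*M[:,1])-(285,165))*8)
print("stud side",(proj(s,[.680,.049,.15])-(285,165))*8)
E
```

```text
[0.5801 0.0274 0.123 ] [-0.1118  0.9937 -0.     -0.0002] [ 0.1542  0.2572 -7.5787]
sad [0.6776 0.0496 0.0686] in crop [307.6901 270.2359]
[340.3417 289.0106]
[275.5722 251.768 ]
stud side [321.1961 109.9538]
```

View pics/s4.png

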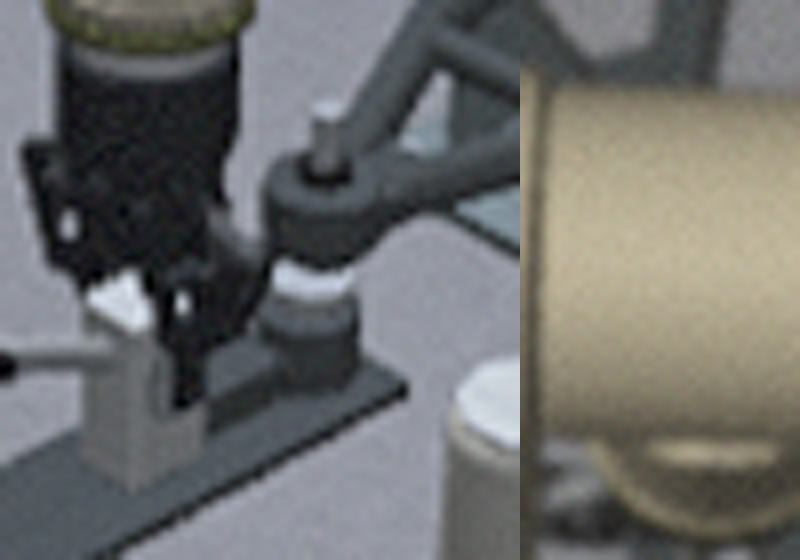

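The saddle is in under the tip. Its rim spans 257–358 px, so centre 307.5, which matches the model; the stud at (327,109) sits about 3 mm further ahead. I'll nudge 3.5 mm, lower, release and rise.

Request:
{"name": "apply_moves", "arguments": {
  "increments": [
    [[-0.0035,-0.001,0],[0,0,0],0.03],
    [[0,0,0.003],[0,0,0],0.03],
    [[0,0,0.003],[0,0,0],0.03],
    [[0,0,0.002],[0,0,0],0.03],
    [[0,0,0],[0,0,0],0.03],
    [[0,0,0],[0,0,0],0.03]
  ]
}}

```text
time_s: 8.0
tcp_pos: [0.5844, 0.0272, 0.1164]
eef_rot: [-0.112, 0.994, -0.0, 0.0]
ft_force: [-7.5, -1.3, 7.8]
opening: 0.0353
```

Request:
{"name": "apply_moves", "arguments": {
  "increments": [
    [[0,0,0],[0,0,0],0.0854],
    [[0,0,0],[0,0,0],0.0854],
    [[0,0,0],[0,0,0],0.0854],
    [[0,0,0],[0,0,0],0.0854],
    [[0,0,-0.015],[0,0,0],0.0854],
    [[0,0,-0.03],[0,0,0],0.0854],
    [[0,0,-0.04],[0,0,0],0.0854],
    [[0,0,-0.04],[0,0,0],0.0854],
    [[0.04,0,0],[0,0,0],0],
    [[0.066,0,0],[0,0,0],0]
  ]
}}

```text
time_s: 9.25
tcp_pos: [0.4847, 0.0043, 0.2422]
eef_rot: [-0.112, 0.994, -0.0, 0.002]
ft_force: [-0.7, -0.9, 0.9]
opening: 0.0515
```

Request:
{"name": "apply_moves", "arguments": {
  "increments": [
    [[0,0,0],[0,0,0],0],
    [[0,0,0],[0,0,0],0],
    [[0,0,0],[0,0,0],0],
    [[0,0,0],[0,0,0],0]
  ]
}}

```text
time_s: 9.75
tcp_pos: [0.4854, 0.0046, 0.2404]
eef_rot: [-0.112, 0.994, -0.0, 0.0]
ft_force: [-0.7, 0.3, 1.1]
opening: -0.0002
```

```bash
python3 - <<'E'
from h import *
import cv2
np.set_printoptions(precision=4,suppress=True)
st=read_state();print(st["tcp_pos"],st["eef_rot"],st["ft_force"],st["opening"])
t=camera_params("top");s=camera_params("side");S=grab_frame("side");J=grab_frame("top")
a=cv2.resize(S[160:250,270:350],None,fx=6,fy=6,interpolation=cv2.INTER_CUBIC)
b=cv2.resize(J[130:220,240:290],None,fx=6,fy=6,interpolation=cv2.INTER_CUBIC)
cv2.imwrite("pics/s5.png",np.hstack([a,b])[:,:,::-1])
f=np.array([.975,.221,0]);bk=np.array([.5840,.0272,0])
for n,X in dict(blk=bk+[0,0,.095],sad=bk+.1*f+[0,0,.062],pad=bk-.107*f+[0,0,.12],front=bk+.13*f+[0,0,.01]).items():
    print(n,"side",(proj(s,X)-(270,160))*6,"top",(proj(t,X)-(240,130))*6+[480,0])
E
```

```text
[0.4854 0.0046 0.2404] [-0.112   0.9937 -0.0001  0.0003] [-0.7314  0.268   1.0799] -0.000214776975322285
blk side [202.6975 257.0238] top [689.8973 349.8192]
sad side [326.2635 240.5045] top [642.0707 166.8577]
pad side [ 56.7285 292.5265] top [744.7844 563.9723]
front side [357.6369 293.8645] top [630.3141 137.1089]
```

View pics/s5.png

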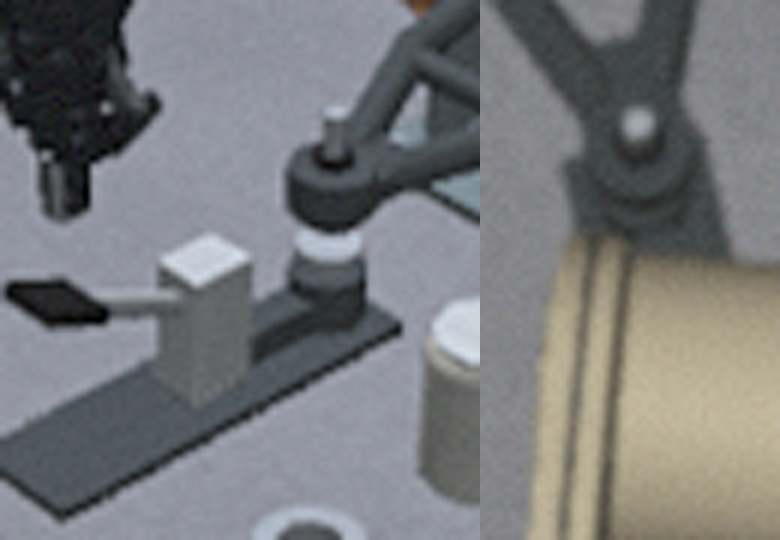

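The jack stands with its saddle (col 328) right below the stud, where a vertical line from the stud would land at col ~327. Now the first press.

Request:
{"name": "apply_moves", "arguments": {
  "increments": [
    [[0.006,0.001,0.02],[0,0,0],0],
    [[0,0,0.02],[0,0,0],0],
    [[0,0,0.008],[0,0,0],0],
    [[0.004,0,0.009],[0,0,0],0],
    [[0.003,0,0.009],[0,0,0],0],
    [[0.003,0,0.009],[0,0,0],0],
    [[0.002,0,0.009],[0,0,0],0],
    [[0.001,0,0.009],[0,0,0],0],
    [[0,0,0.008],[0,0,0],0],
    [[0,0,0.005],[0,0,0],0]
  ]
}}

```text
time_s: 11.1
tcp_pos: [0.4663, 0.0012, 0.1347]
eef_rot: [-0.112, 0.994, -0.0, 0.001]
ft_force: [-1.3, 2.3, 11.4]
opening: -0.0001
```

Request:
{"name": "apply_moves", "arguments": {
  "increments": [
    [[0,0,0.004],[0,0,0],0],
    [[0,0,0],[0,0,0],0]
  ]
}}

```text
time_s: 11.35
tcp_pos: [0.4664, 0.0012, 0.1308]
eef_rot: [-0.112, 0.994, -0.0, 0.001]
ft_force: [-0.7, 1.2, 10.4]
opening: -0.0001
```

Request:
{"name": "apply_moves", "arguments": {
  "increments": [
    [[0,0,0.003],[0,0,0],0],
    [[0,0,0.003],[0,0,0],0],
    [[0,0,0],[0,0,0],0]
  ]
}}

```text
time_s: 11.72
tcp_pos: [0.4667, 0.0013, 0.1251]
eef_rot: [-0.112, 0.994, -0.0, 0.002]
ft_force: [0.3, 1.9, 10.5]
opening: -0.0
```

Request:
{"name": "apply_moves", "arguments": {
  "increments": [
    [[0,0,0.003],[0,0,0],0],
    [[0,0,0],[0,0,0],0]
  ]
}}

```text
time_s: 11.98
tcp_pos: [0.467, 0.0013, 0.1229]
eef_rot: [-0.112, 0.994, -0.0, 0.002]
ft_force: [-2.6, 2.8, 17.6]
opening: -0.0002
```

At the stop: z is at the expected 0.123 and the force is stepping up. I'll push slightly more and take a look.

Request:
{"name": "apply_moves", "arguments": {
  "increments": [
    [[0,0,0.002],[0,0,0],0],
    [[0,0,0],[0,0,0],0],
    [[0,0,0],[0,0,0],0]
  ]
}}

```text
time_s: 12.35
tcp_pos: [0.4672, 0.0013, 0.1221]
eef_rot: [-0.112, 0.994, -0.0, 0.002]
ft_force: [-9.0, 4.5, 29.7]
opening: 0.0001
```

```bash
python3 - <<'E'
from h import *
import cv2
S=grab_frame("side")
cv2.imwrite("pics/s6.png",cv2.resize(S[160:250,240:350],None,fx=6,fy=6,interpolation=cv2.INTER_CUBIC)[:,:,::-1])
E
```

```text
(no output)
```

View pics/s6.png

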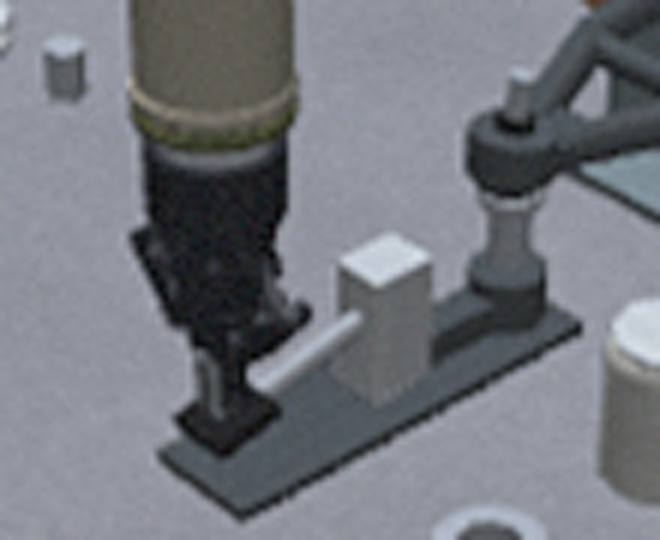

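Handle fully down, the ram lifts the arm, and the jack hasn't shifted (block top still at col 205 in the same frame). Now letting it rise fully.

Request:
{"name": "apply_moves", "arguments": {
  "increments": [
    [[0,0,-0.006],[0,0,0],0],
    [[0,0,-0.01],[0,0,0],0],
    [[0,0,-0.01],[0,0,0],0],
    [[-0.001,0,-0.01],[0,0,0],0],
    [[-0.002,0,-0.01],[0,0,0],0],
    [[-0.003,0,-0.01],[0,0,0],0],
    [[-0.003,0,-0.01],[0,0,0],0],
    [[-0.004,0,-0.01],[0,0,0],0],
    [[0,0,-0.02],[0,0,0],0],
    [[0,0,0],[0,0,0],0]
  ]
}}

```text
time_s: 13.65
tcp_pos: [0.479, 0.0041, 0.2162]
eef_rot: [-0.112, 0.994, -0.0, 0.001]
ft_force: [-1.2, -0.4, -0.3]
opening: 0.0
```

Request:
{"name": "apply_moves", "arguments": {
  "increments": [
    [[0,0,0],[0,0,0],0],
    [[0,0,0],[0,0,0],0],
    [[0,0,0],[0,0,0],0],
    [[0,0,0],[0,0,0],0],
    [[0,0,0],[0,0,0],0],
    [[0,0,0],[0,0,0],0]
  ]
}}

```text
time_s: 14.4
tcp_pos: [0.4782, 0.0042, 0.2149]
eef_rot: [-0.112, 0.994, 0.0, 0.0]
ft_force: [0.5, 0.9, -0.3]
opening: -0.0001
```

```bash
python3 - <<'E'
from h import *
import cv2
S=grab_frame("side")
cv2.imwrite("pics/s7.png",cv2.resize(S[160:250,240:350],None,fx=6,fy=6,interpolation=cv2.INTER_CUBIC)[:,:,::-1])
E
```

```text
(no output)
```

View pics/s7.png

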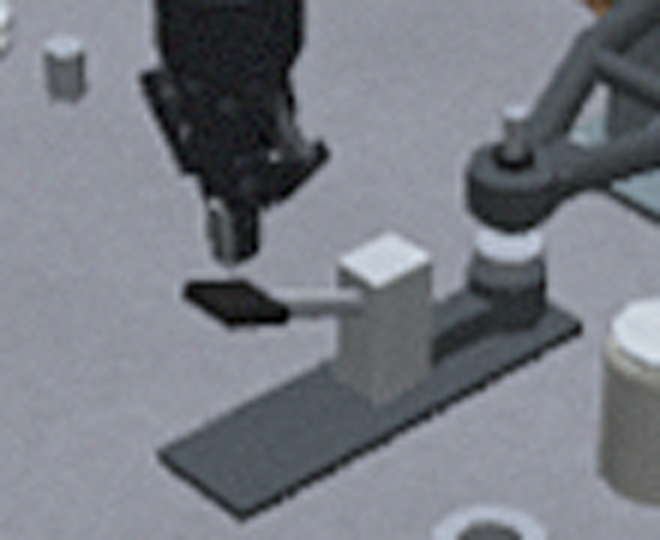

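The handle is fully up, the arm has drooped and the saddle is still centred. Second press.

Request:
{"name": "apply_moves", "arguments": {
  "increments": [
    [[0,0,0.014],[0,0,0],0],
    [[0,0,0.008],[0,0,0],0],
    [[0.004,0,0.01],[0,0,0],0],
    [[0.003,0,0.01],[0,0,0],0],
    [[0.003,0,0.01],[0,0,0],0],
    [[0.002,0,0.01],[0,0,0],0],
    [[0.001,0,0.01],[0,0,0],0],
    [[0,0,0.009],[0,0,0],0],
    [[0,0,0.005],[0,0,0],0],
    [[0,0,0.005],[0,0,0],0]
  ]
}}

```text
time_s: 15.7
tcp_pos: [0.4668, 0.0015, 0.125]
eef_rot: [-0.112, 0.994, 0.0, 0.002]
ft_force: [1.0, 3.6, 11.9]
opening: -0.0
```

Request:
{"name": "apply_moves", "arguments": {
  "increments": [
    [[0,0,0.002],[0,0,0],0],
    [[0,0,0],[0,0,0],0]
  ]
}}

```text
time_s: 15.95
tcp_pos: [0.467, 0.0015, 0.1234]
eef_rot: [-0.112, 0.994, 0.0, 0.002]
ft_force: [-0.7, 3.3, 12.5]
opening: 0.0001
```

Request:
{"name": "apply_moves", "arguments": {
  "increments": [
    [[0,0,0.0025],[0,0,0],0],
    [[0,0,0],[0,0,0],0],
    [[0,0,0],[0,0,0],0]
  ]
}}

```text
time_s: 16.32
tcp_pos: [0.4672, 0.0016, 0.1222]
eef_rot: [-0.112, 0.994, -0.0, 0.002]
ft_force: [-8.5, 3.9, 27.4]
opening: -0.0001
```

Request:
{"name": "apply_moves", "arguments": {
  "increments": [
    [[0,0,0.001],[0,0,0],0],
    [[0,0,0],[0,0,0],0],
    [[0,0,0],[0,0,0],0],
    [[0,0,0],[0,0,0],0]
  ]
}}

```text
time_s: 16.82
tcp_pos: [0.4674, 0.0015, 0.1218]
eef_rot: [-0.112, 0.994, -0.0, 0.002]
ft_force: [-10.5, 5.1, 33.2]
opening: -0.0005
```

```bash
python3 - <<'E'
from h import *
import cv2
S=grab_frame("side")
cv2.imwrite("pics/s8.png",cv2.resize(S[160:250,240:350],None,fx=6,fy=6,interpolation=cv2.INTER_CUBIC)[:,:,::-1])
s=read_state();print(s["tcp_pos"],s["ft_force"],s["time_s"])
E
```

```text
[0.46737119 0.00155737 0.12180049] [-10.58162865   3.17985924  32.65861833] 16.875
```

View pics/s8.png

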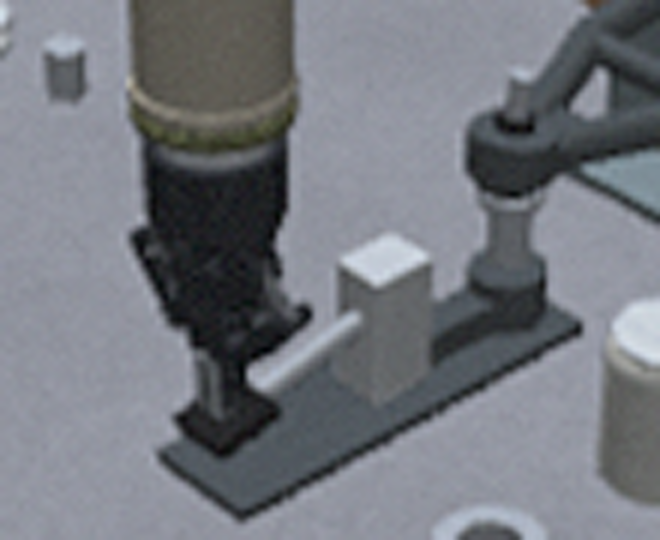

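The handle is down on its stop and the arm is raised. I'll ease 1 mm for force margin (it was already on the stop at 27 N), then hand in.

Request:
{"name": "apply_moves", "arguments": {
  "increments": [
    [[0,0,-0.001],[0,0,0],0],
    [[0,0,0],[0,0,0],0],
    [[0,0,0],[0,0,0],0]
  ]
}}

```text
time_s: 17.25
tcp_pos: [0.4673, 0.0016, 0.1223]
eef_rot: [-0.112, 0.994, -0.0, 0.002]
ft_force: [-6.8, 4.3, 28.3]
opening: 0.0
```

```bash
python3 - <<'E'
from bench import *
s=read_state();print(s["tcp_pos"],s["ft_force"])
print(hand_in())
E
```

```text
[0.46726389 0.00155896 0.12228605] [-6.84267056  4.25282796 28.34745619]
the job is handed in; nothing more can be done
None
```

I set the jack flat under the lift pad and pumped it as asked: fully down, all the way back up, then fully down again. I handed it in at about 17.3 s with the closed fingertips still holding the handle down at about 28 N.

- **Handle on its stop:** on both presses the force rose sharply at a tool height of about 0.122 m. That matches the pad height given for the handle fully down.
- **Arm raised:** the last side view, taken just before I eased the push by 1 mm, shows the ram extended and the arm lifted. The jack had not moved on the bench since I set it down.
- **Saddle centring:** in the side view the saddle lines up below the stud to within about 1 mm. My separate position estimates of the tip disagreed by up to 8 mm along the arm, so I trusted the stud. The top camera could not confirm it because the robot blocked the view.
- **Other things on the bench:** the robot did not touch the suspension arm, the fixture or anything else by plan. I saw nothing moved in the views I took, but I did not take a final full view of the bench.

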